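# Put the red dough scraper away in its dust-flap holder

## Robot

A 6-joint arm with a two-finger parallel gripper is mounted at the origin on the work surface. World frame = base frame: x ahead of the robot, y to its left, z up, the work surface at z = 0. Lengths are in m, angles in rad, forces in N, time in s.
With the tool pointing down it reaches from about 0.25 to 0.775 m from the base axis. Payload 4 kg.
Tool frame: the origin (TCP) lies midway between the tips of the shut fingers; the grasp point (between the pads) lies 19 mm behind it; z points along the fingers, y is the direction in which the jaws open and shut (so a half turn about z gives the same grasp; the last joint's range is limited). The gripper opens to 94 mm and grips with 3 to 60 N. Pads are 16 mm wide; open, the fingers measure 119 mm over their backs; the gripper's body (75 mm by 177 mm) begins 78 mm behind the grasp point.
Start: joints at [-1.238, 0.087, 1.371, -0, 1.684, -0.103], TCP at [0.232, -0.499, 0.206] pointing down, gripper open.
Joint ranges: [-3.1, 3.1], [-0.76, 2.03], [0.27, 2.55], [-1.08, 4.22], [0.17, 2.65], [-2.57, 2.57]. Speed limits (rad/s): [2.79, 2.79, 3.14, 3.14, 3.14, 3.14].

## Interface

Orientations are given as [roll, pitch, yaw] about the fixed x, y, z axes, in that order (R = Rz(yaw) Ry(pitch) Rx(roll)).
In Python, from bench import robot gives the robot as it stands.
- The arm moves only by the tool servo_tool, never from a script. Its argument "rows" is a list of rows, each a list of 2 entries, a list of its own where there are three numbers: the shift along the tool's x, y, z normalised to -1 to 1, where 1 is 0.08 m, then the turn about the tool's z normalised to -1 to 1, where 1 is pi/2 rad. A call has 1 to 12 rows; each row is the pose to reach, as a shift and turn from the pose commanded when the call began, along the tool's axes at that moment; what a row does not reach only later rows make up. A row lasts 1/12 s, in which the tool goes at most 41.7 mm and 7.16 degrees, less where a joint would pass 70% of its speed; a pose out of reach is approached as far as the arm can. A call with a number of a shift or a turn outside -1 to 1 is refused whole. A call with a gripper value outside its range is refused whole. "grip" is the closure, from -1 (fully open) to 1 (shut), set as the call begins (left out, the last holds). The fingers move at their own pace and stop on an object; the grip force is fixed at half the most. Time passes only in rows, so rows that repeat a pose let the fingers close. It gives the time, the measured TCP pose, the force and the opening at its end, in the units of the state.
- robot.get_obs(): the state, without advancing time (a new reading comes with each control period).
- robot.snapshot(name): name is "side" or "top" or "wrist"; returns a dict with "pixels" (400x640x3 uint8, red, green, blue), "camera_matrix" (3x3 intrinsics, pixels), "D" ([k1, k2, p1, p2, k3] as OpenCV has them; the pictures are not rectified), "world_from_camera" (4x4, takes a point from camera to world coordinates). Camera axes: x right, y down, z forward; pixel columns grow to the right and rows downward; lengths in m; the calibration is good to about 2 mm. A picture is of the moment at which its call begins. There is no depth.
- robot.close_job(): hands the job in, once; it reports no verdict.
The state is a dict: "time": time; "joint_positions": joint angles; "qvel": joint speeds; "joint_torque": joint torques, N m; "tool_pos": TCP position; "ee_rot": TCP orientation; "wrist_force": force on the tool from outside, world axes, zero at the start; "wrist_torque": the same for the moment, N m; "width": finger opening in m.
Only numpy, scipy, OpenCV 4.12 (cv2) and the standard library are available. Lean on these libraries where they do the work, as an engineer would, in place of code of your own. Each camera call takes 0.05 s, during which the arm holds its last target.

## Task

Take the red-handled dough scraper out of the wooden drying block and push it, blade down, through the sprung yellow flap of the metal holder until the blade stands on the holder's bottom, and only then let go, so that the blade keeps the flap open and the red handle sticks out on top. Leave the blue and white scrapers where they are in the block.

Things in the scene. Friction and masses are not known exactly. Their poses are not given: they have to be found in the camera images.
- red_scraper_handle (a point): Red-handled dough scraper (180 g), upright in a slot of the drying block. Point: middle of the handle, where it is gripped. x across handle and blade, y along the handle, z up. Handle 22 (x) x 108 (y) x 28 (z) mm; below it a steel blade 4 mm thick and 100 mm wide, its lower edge 114 mm below this point.
- blue_scraper_handle (a point): The same scraper with a blue handle, in another slot: leave it. Same point and axes as the red one.
- white_scraper_handle (a point): The same scraper with a white handle, in another slot: leave it. Same point and axes.
- holder_mouth (a point): Centre of the mouth in the top of the fixed metal holder (58 x 145 mm, 85 mm high, red stripe low on both long sides), level with its top face. Mouth 36 (x) by 125 mm (y), closed by the yellow flap; z up. The blade goes in with its width along y, either way round. The inner floor is 79 mm below this point.
- flap (a joint): Yellow flap shutting the mouth, hinged on its long -x edge (mouth frame). 0 = shut, level, 3 mm below the top face; grows to 1.5 rad as it is pushed down into the holder. Sprung shut: opens at 1.5 to 3 N, up to 10 N near the hinge; the scraper's weight alone may not open it. It presses the blade towards the +x side, so the released scraper leans, up to 20 degrees.
- rack: Fixed wooden drying block 260 (x) x 135 (y) x 65 (z) mm; origin: centre of its underside. Slots at x = -85, 0, +85 mm, 8 wide, 107 long (y), 50 mm deep: handle middles stand 129 mm above the table, leaning a few degrees at most. Any scraper may be in any slot. Lift one straight up by at least 50 mm to clear it.

How it is judged:
On the way, in this order (a step that is already met when the one before it is completed fails the run):
1. the red scraper is lifted clear of the drying block (height (world z) of red_scraper_handle above 0.185 m), for 0.1 s.
2. still held, the red scraper has been pushed through the flap to within 25 mm of the holder's bottom (horizontal distance between red_scraper_handle and holder_mouth below 0.05 m and z of red_scraper_handle in the frame of holder_mouth below 0.06 m and contact force between the fingers and red_scraper above 1 N and value of joint flap above 0.15 rad), for 0.1 s.
At the end, for the whole second after the job is handed in: The released red scraper stands at rest in the holder: middle of its handle within 50 mm (horizontally) of the mouth's centre and 10 to 45 mm above the mouth (35 when it stands upright on the bottom), blade down, tilted less than 26 degrees, the flap held open by more than 0.15 rad (horizontal distance between red_scraper_handle and holder_mouth below 0.05 m and z of red_scraper_handle in the frame of holder_mouth between 0.01 and 0.045 m and angle between red_scraper_handle's own z axis and vertical below 0.45 rad and value of joint flap above 0.15 rad and linear speed of red_scraper below 0.02 m/s); the robot touches nothing.
It fails at once if the blue scraper is moved more than 30 mm (distance of blue_scraper_handle from where it was at the start of the episode above 0.03 m).
It fails at once if the white scraper is moved more than 30 mm (distance of white_scraper_handle from where it was at the start of the episode above 0.03 m).
It also fails if it takes over 38 s, if anything falls off the work surface, if the arm or the gripper's body presses on something with over 40 N, if the wrist force passes 120 N, or if a joint passes its speed limit or range.

## Working session

There is one attempt and no reset: what is moved stays moved. The work goes in short steps, Python scripts to look and compute and a tool call to move; the robot and the scene stay as the last step left them, time stands still between calls to the robot, and variables do not carry over. Pictures are saved under pics/ and viewed, and the job is handed in when it is done.

Besides the shell and the picture viewer there is one more tool, called as name(argument=value, ...), one argument or row to a line, values as JSON. servo_tool: Moves the arm, as the interface text tells. Its arguments: {"type":"object","properties":{"rows":{"type":"array"},"grip":{"type":"number"}},"required":["rows"]}

```bash
mkdir -p pics; ls
python3 - <<'E'
from bench import robot
import cv2,numpy as np
o=robot.get_obs();print({k:np.round(v,4).tolist() for k,v in o.items()})
for n in ["side","top","wrist"]:
    s=robot.snapshot(n);cv2.imwrite(f"pics/a_{n}.png",s["pixels"][:,:,::-1])
    print(n,np.round(s["camera_matrix"],1).tolist(),np.round(s["D"],3),np.round(s["world_from_camera"],3).tolist())
    np.savez(f"a_{n}.npz",**s)
E
```

```text
pics
{'time': 0.0, 'joint_positions': [-1.2381, 0.0879, 1.3722, 0.0, 1.6835, -0.1031], 'qvel': [0.0024, 0.0011, 0.0011, -0.0006, 0.0012, 0.0004], 'joint_torque': [-0.0003, -34.0188, -30.243, 0.0719, 0.033, -0.0002], 'tool_pos': [0.232, -0.4981, 0.2043], 'ee_rot': [-3.1395, -0.0002, 0.4359], 'wrist_force': [0.5367, 0.4713, 1.006], 'wrist_torque': [0.0515, 0.0178, -0.0321], 'width': 0.0935}
side [[419.5, 0.0, 321.1], [0.0, 419.5, 198.9], [0.0, 0.0, 1.0]] [0.033 0.    0.    0.    0.   ] [[-0.999, -0.01, 0.033, 0.519], [-0.034, 0.501, -0.865, 0.695], [-0.007, -0.865, -0.501, 0.515], [0.0, 0.0, 0.0, 1.0]]
top [[372.9, 0.0, 318.6], [0.0, 372.9, 202.5], [0.0, 0.0, 1.0]] [-0.038  0.     0.     0.     0.   ] [[0.019, -0.995, 0.094, 0.501], [-0.999, -0.022, -0.032, 0.001], [0.034, -0.093, -0.995, 0.736], [0.0, 0.0, 0.0, 1.0]]
wrist [[352.4, 0.0, 320.5], [0.0, 352.4, 205.0], [0.0, 0.0, 1.0]] [-0.018  0.     0.     0.     0.   ] [[0.422, -0.88, -0.218, 0.294], [-0.907, -0.41, -0.099, -0.469], [-0.002, 0.24, -0.971, 0.385], [0.0, 0.0, 0.0, 1.0]]
```

View pics/a_top.png

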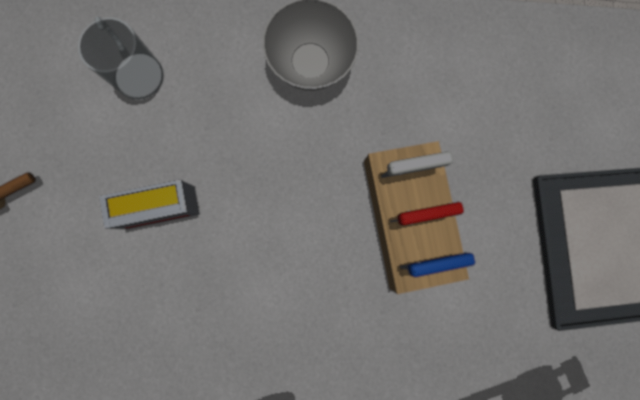

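View pics/a_side.png

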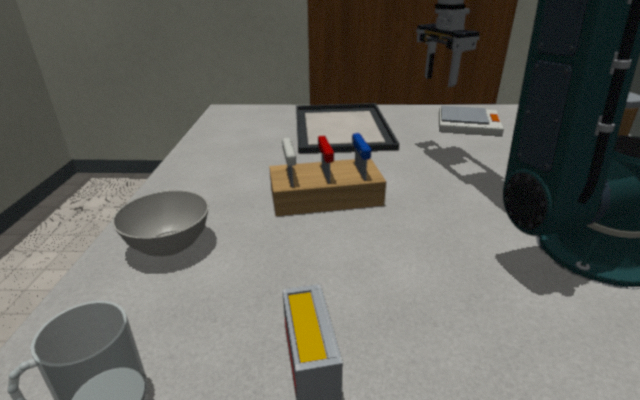

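View pics/a_wrist.png

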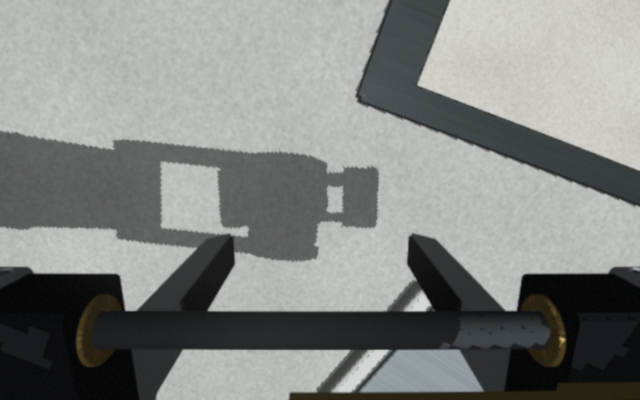

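The top view shows the block at about (418,216), with white, red and blue handles in that order from the top. Red is in the middle at about (431,213). The holder is at about (145,203). I'll enlarge both.

Run:
```python
import cv2
t=cv2.imread("pics/a_top.png")
a=cv2.resize(t[170:240,95:205],None,fx=7,fy=7,interpolation=cv2.INTER_CUBIC);cv2.imwrite("pics/b1.png",a)
a=cv2.resize(t[130:300,360:485],None,fx=3.5,fy=3.5,interpolation=cv2.INTER_CUBIC)
cv2.imwrite("pics/b2.png",a)
t=cv2.imread("pics/a_side.png")
a=cv2.resize(t[280:400,260:370],None,fx=5,fy=5,interpolation=cv2.INTER_CUBIC);cv2.imwrite("pics/b3.png",a)
```

```text
(no output)
```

View pics/b1.png

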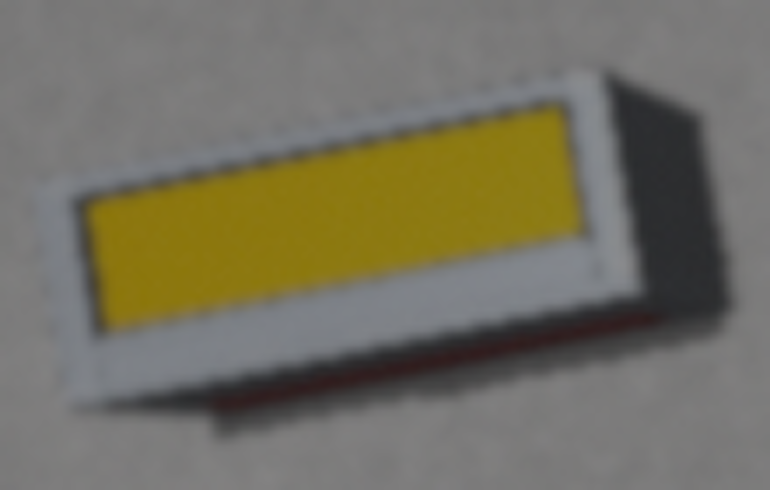

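View pics/b2.png

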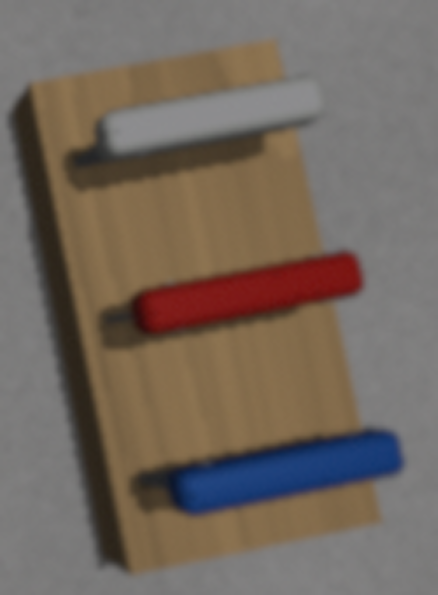

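View pics/b3.png

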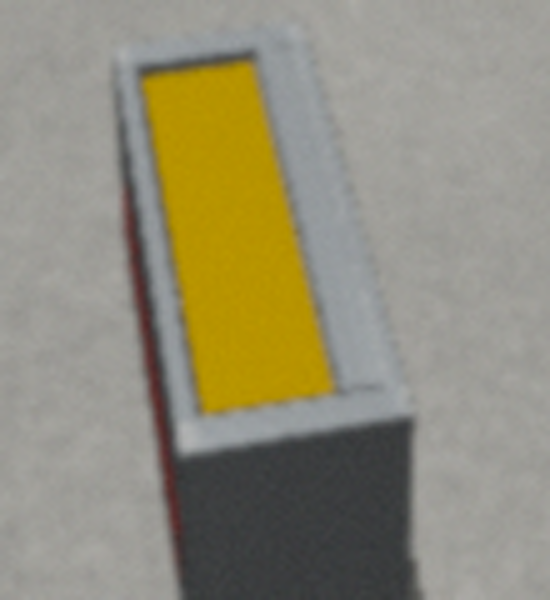

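The holder's mouth is off-centre: the rim is wide on the robot side and narrow on the far side. In crop b1 the outer top corners are about (42,183), (605,72), (640,295) and (70,405), and the mouth corners about (75,202), (567,100), (588,235) and (98,335). I'll compute the mouth from these and fit the handles by silhouette.

```bash
cat > h.py <<'E'
import numpy as np,cv2
from scipy.optimize import minimize
from scipy.spatial.transform import Rotation as R
def load(f):
    return dict(np.load(f))
def ray(s,uv,z):
    p=cv2.undistortPoints(np.array(uv,float).reshape(-1,1,2),s["camera_matrix"],s["D"]).reshape(-1,2)
    T=s["world_from_camera"];d=np.c_[p,np.ones(len(p))]@T[:3,:3].T;o=T[:3,3]
    return o+d*((z-o[2])/d[:,2])[:,None]
def proj(s,P):
    T=np.linalg.inv(s["world_from_camera"])
    return cv2.projectPoints(np.asarray(P,float),cv2.Rodrigues(T[:3,:3])[0],T[:3,3],s["camera_matrix"],s["D"])[0].reshape(-1,2)
BOX=np.array([[a,b,c] for a in(-1,1) for b in(-1,1) for c in(-1,1)])*[.011,.054,.014]
def handle_pts(p):  # x,y of handle mid, z, yaw, lean about y
    r=R.from_euler('xyz',[0,p[4],p[3]])
    return r.apply(BOX)+p[:3]
def mask(s,col):
    im=s["pixels"].astype(int);r,g,b=im[...,0],im[...,1],im[...,2]
    m={'red':(r>70)&(r>2*g)&(r>2*b),'blue':(b>60)&(b>1.6*r)&(b>1.3*g)}[col].astype(np.uint8)
    n,l,st,_=cv2.connectedComponentsWithStats(m)
    if n<2:return m
    return m
def hull_mask(s,P):
    h=cv2.convexHull(proj(s,P).astype(np.float32)).reshape(-1,2)
    m=np.zeros((400,640),np.uint8);cv2.fillConvexPoly(m,np.round(h*16).astype(np.int32),255,cv2.LINE_AA,4)
    return m/255.
E
python3 - <<'E'
from h import *
s=load("a_top.npz");sd=load("a_side.npz")
f=lambda a:np.array(a)/7.+[95,170]-.43
o=ray(s,f([(42,183),(605,72),(640,295),(70,405)]),.085);m=ray(s,f([(75,202),(567,100),(588,235),(98,335)]),.085)
for q in(o,m):
    print(np.round(q,4).tolist(),q.mean(0),[np.linalg.norm(q[i]-q[i-1]).round(4) for i in range(4)])
    e=q[0]-q[1]+q[3]-q[2];print("yaw",np.degrees(np.arctan2(e[1],e[0])))
g=lambda a:np.array(a)/5.+[260,280]-.4
q=ray(sd,g([(118,50),(298,35),(410,415),(182,450)]),.085);print('side outer',np.round(q,4).tolist(),q.mean(0))
q=ray(sd,g([(138,66),(255,48),(335,390),(198,415)]),.085);print('side mouth',np.round(q,4).tolist(),q.mean(0))
for c,box in(('red',[(385,195,475,230),(310,130,340,170)]),('blue',[(400,245,485,280),(345,125,380,165)])):
    ms=[]
    for S,b in zip((s,sd),box):
        M=mask(S,c);z=np.zeros_like(M);z[b[1]:b[3],b[0]:b[2]]=M[b[1]:b[3],b[0]:b[2]];ms.append(z);print(c,z.sum())
    ys,xs=np.nonzero(ms[0]);c0=ray(s,[[xs.mean(),ys.mean()]],.135)[0]
    def cost(p):
        return sum(np.abs(hull_mask(S,handle_pts(p))-M).sum()/M.sum() for S,M in zip((s,sd),ms))
    best=None
    for l in(-.1,0,.1):
        for y in (.05,.15,.25):
            x0=np.array([c0[0],c0[1],.129,y,l])
            sim=np.vstack([x0]+[x0+d for d in np.diag([.01,.01,.004,.1,.1])])
            r=minimize(cost,x0,method='Nelder-Mead',options=dict(initial_simplex=sim,maxiter=800))
            if best is None or r.fun<best.fun:best=r
    print(c,best.fun,np.round(best.x,4))
E
```

```text
[[0.5657, 0.3608, 0.085], [0.5967, 0.2217, 0.085], [0.541, 0.21, 0.085], [0.5107, 0.3498, 0.085]] [0.55352903 0.28556456 0.085     ] [np.float64(0.0561), np.float64(0.1425), np.float64(0.0569), np.float64(0.1431)]
yaw 102.40719187353503
[[0.5611, 0.3521, 0.085], [0.5894, 0.2308, 0.085], [0.5557, 0.2237, 0.085], [0.5281, 0.344, 0.085]] [0.55859722 0.28765212 0.085     ] [np.float64(0.034), np.float64(0.1246), np.float64(0.0345), np.float64(0.1235)]
yaw 103.01003037613718
side outer [[0.5945, 0.2228, 0.085], [0.5411, 0.215, 0.085], [0.5087, 0.3496, 0.085], [0.5635, 0.361, 0.085]] [0.55194584 0.28710935 0.085     ]
side mouth [[0.5878, 0.2295, 0.085], [0.5537, 0.221, 0.085], [0.5272, 0.3428, 0.085], [0.5604, 0.351, 0.085]] [0.55727727 0.28608101 0.085     ]
red 760
red 181
red 1.6123379744453759 [ 0.5435 -0.2097  0.13    0.1244  0.0373]
blue 804
blue 209
blue 1.4041723785612699 [ 0.4607 -0.2263  0.1315  0.1427  0.1381]
```

Run:
```python
from h import *
s=load("a_top.npz");sd=load("a_side.npz")
for S,b,n in((s,(380,190,480,235),'t'),(sd,(300,120,350,185),'s')):
    im=S["pixels"][:,:,::-1].copy();k=7 if n=='t' else 9
    im=cv2.resize(im[b[1]:b[3],b[0]:b[2]],None,fx=k,fy=k,interpolation=cv2.INTER_CUBIC)
    h=cv2.convexHull(proj(S,handle_pts([.5435,-.2097,.13,.1244,.0373])).astype(np.float32)).reshape(-1,2)
    print(h.round(1).tolist())
    cv2.polylines(im,[np.int32((h-[b[0],b[1]]+.5)*k)],True,(0,255,0))
    cv2.imwrite(f"pics/c_{n}.png",im)
    M=mask(S,'red');M[:b[1]]=0;M[b[3]:]=0;M[:,:b[0]]=0;M[:,b[2]:]=0
    ys,xs=np.nonzero(M);print(xs.min(),xs.max(),ys.min(),ys.max(),len(xs))
```

```text
[[470.29998779296875, 216.10000610351562], [463.20001220703125, 217.6999969482422], [400.79998779296875, 224.39999389648438], [399.0, 211.39999389648438], [403.29998779296875, 209.60000610351562], [468.20001220703125, 202.8000030517578]]
400 462 203 224 760
[[332.29998779296875, 162.3000030517578], [322.5, 163.10000610351562], [318.3999938964844, 144.39999389648438], [317.79998779296875, 133.60000610351562], [326.8999938964844, 132.89999389648438], [331.8999938964844, 150.6999969482422]]
319 333 136 161 181
```

View pics/c_t.png

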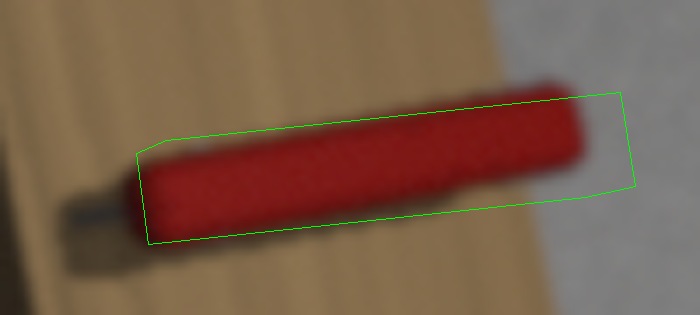

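View pics/c_s.png

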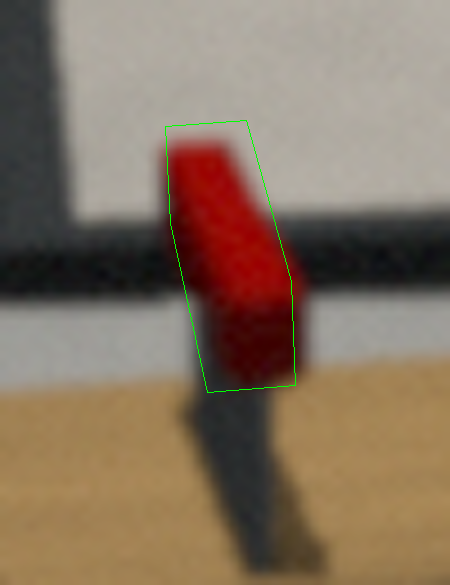

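```bash
python3 - <<'E'
from h import *
from scipy.optimize import differential_evolution as DE
s=load("a_top.npz");sd=load("a_side.npz")
def msk(S,c,b):
    im=S["pixels"].astype(int);r,g,bb=im[...,0],im[...,1],im[...,2]
    M=((r>40)&(r>1.9*g)&(r>1.9*bb)) if c=='red' else ((bb>45)&(bb>1.5*r)&(bb>1.3*g))
    z=np.zeros((400,640));z[b[1]:b[3],b[0]:b[2]]=M[b[1]:b[3],b[0]:b[2]];return z
for c,box in(('red',[(385,195,475,230),(310,130,340,170)]),('blue',[(400,245,485,280),(345,125,380,165)])):
    ms=[msk(S,c,b) for S,b in zip((s,sd),box)]
    ys,xs=np.nonzero(ms[0]);c0=ray(s,[[xs.mean(),ys.mean()]],.135)[0];print(c,c0,[m.sum() for m in ms])
    def cost(p):
        return sum(np.abs(hull_mask(S,handle_pts(p))-M).sum()/M.sum() for S,M in zip((s,sd),ms))
    r=DE(cost,[(c0[0]-.03,c0[0]+.03),(c0[1]-.03,c0[1]+.03),(.122,.136),(-.1,.5),(-.2,.2)],seed=1,maxiter=60,popsize=10)
    print(r.fun,np.round(r.x,4),np.degrees(r.x[3:]))
    if c=='red':
      for S,b,n,k in((s,(380,190,480,235),'t',7),(sd,(300,120,350,185),'s',7)):
        im=cv2.resize(S["pixels"][b[1]:b[3],b[0]:b[2],::-1],None,fx=k,fy=k,interpolation=cv2.INTER_CUBIC)
        h=cv2.convexHull(proj(S,handle_pts(r.x)).astype(np.float32)).reshape(-1,2)
        cv2.polylines(im,[np.int32((h-[b[0],b[1]]+.5)*k)],True,(0,255,0));cv2.imwrite(f"pics/d_{n}.png",im)
# block top corners from crop b2
q=ray(s,np.array([(30,82),(278,40),(380,522),(132,572)])/3.5+[360,130],.065);print(np.round(q,4).tolist(),q.mean(0))
E
python3 -c "
import cv2,numpy as np
a=cv2.imread('pics/d_t.png');b=cv2.imread('pics/d_s.png')
c=np.zeros((800-30,700,3),np.uint8);c=np.zeros((600,800,3),np.uint8);a=cv2.resize(a,None,fx=.7,fy=.7);c[:a.shape[0],:a.shape[1]]=a;c[:455,490:800]=b[:455,:310];cv2.imwrite('pics/d.png',c)"
```

```text
red [ 0.54344229 -0.20101477  0.135     ] [np.float64(796.0), np.float64(267.0)]
0.8904141401728478 [ 0.5434 -0.2051  0.1305  0.1454 -0.0032] [ 8.3309577  -0.18438594]
blue [ 0.46149055 -0.21941697  0.135     ] [np.float64(843.0), np.float64(301.0)]
0.7698308146122528 [ 0.4609 -0.2252  0.131   0.1797  0.145 ] [10.293555   8.3079483]
[[0.6568, -0.1111, 0.065], [0.6835, -0.2442, 0.065], [0.4306, -0.2952, 0.065], [0.404, -0.1653, 0.065]] [ 0.54374466 -0.20395047  0.065     ]
```

View pics/d.png

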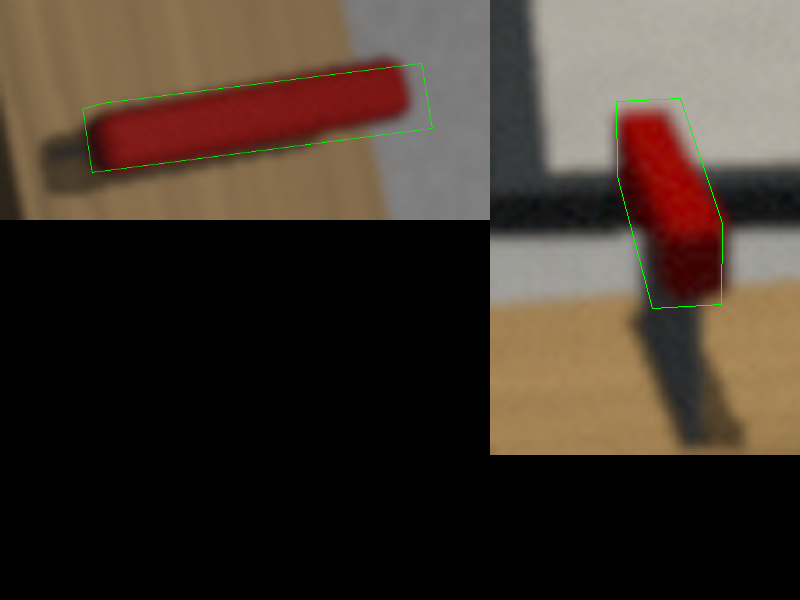

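Run:
```python
from h import *
from scipy.optimize import differential_evolution as DE
s=load("a_top.npz");sd=load("a_side.npz")
def msk(S,c,b):
    im=S["pixels"].astype(int);r,g,bb=im[...,0],im[...,1],im[...,2]
    M=((r>40)&(r>1.9*g)&(r>1.9*bb)) if c=='red' else ((bb>45)&(bb>1.5*r)&(bb>1.3*g))
    z=np.zeros((400,640));z[b[1]:b[3],b[0]:b[2]]=M[b[1]:b[3],b[0]:b[2]];return z
def pts(p): return R.from_euler('xyz',[0,p[3],p[2]]).apply(BOX*[p[4],p[5],p[6]])+[p[0],p[1],.129]
for c,box in(('red',[(385,195,475,230),(310,130,340,170)]),('blue',[(400,245,485,280),(345,125,380,165)])):
    ms=[msk(S,c,b) for S,b in zip((s,sd),box)]
    ys,xs=np.nonzero(ms[0]);c0=ray(s,[[xs.mean(),ys.mean()]],.135)[0]
    def cost(p):
        return sum(np.abs(hull_mask(S,pts(p))-M).sum()/M.sum() for S,M in zip((s,sd),ms))
    for sub in (1,):
      r=DE(cost,[(c0[0]-.03,c0[0]+.03),(c0[1]-.03,c0[1]+.03),(.1,.35),(-.2,.2),(.6,1.05),(.8,1.02),(.6,1.05)],seed=1,maxiter=80,popsize=10)
      print(c,r.fun,np.round(r.x,4),np.degrees(r.x[2:4]))
```

```text
red 0.289455447170493 [ 0.5437 -0.2042  0.2053  0.1039  0.7154  0.8957  0.7929] [11.76318368  5.95494179]
blue 0.26492361848598855 [ 0.4607 -0.2219  0.2043 -0.1409  0.6049  0.921   0.7866] [11.70331143 -8.07276392]
```

Fits: red handle middle is about (0.544, -0.204), yaw about 12°. Mouth is about (0.558, 0.287), yaw about 12.7°. I'll turn the tool to yaw 102° and start towards the handle.

servo_tool(
  rows=[
    [[0.3, -0.3, 0], -0.08],
    [[0.6, -0.6, 0], -0.16],
    [[1, -1, 0], -0.24],
    [[1, -1, 0], -0.32],
    [[1, -1, 0], -0.4],
    [[1, -1, 0], -0.48],
    [[1, -1, 0], -0.56],
    [[1, -1, 0], -0.64],
    [[1, -1, 0], -0.72],
    [[1, -1, 0], -0.79],
    [[1, -1, 0], -0.855],
    [[1, -1, 0], -0.855],
  ],
  grip=-0.3,
)

```text
time: 1.15
tool_pos: [0.2708, -0.3921, 0.2051]
ee_rot: [-3.141, -0.001, 1.78]
wrist_force: [0.1, -0.1, -0.2]
width: 0.0611
```

```bash
cat > go.py <<'E'
from bench import robot
import sys
from h import *
def rel(t,yaw=None):
    o=robot.get_obs();p=np.array(o["tool_pos"]);M=R.from_euler('xyz',o["ee_rot"]).as_matrix()
    print("t",round(float(o["time"]),2),"tcp",p.round(4),"rot",np.round(o["ee_rot"],4),"F",np.round(o["wrist_force"],2),"w",np.round(o["width"],4))
    print("shift units",((np.array(t)-p)@M/.08).round(3), "turn", None if yaw is None else round((o["ee_rot"][2]-np.radians(yaw))/(np.pi/2),3))
a=list(map(float,sys.argv[1:]));rel(a[:3],a[3] if len(a)>3 else None)
E
python3 go.py .544 -.204 .206 101.9
```

```text
t 1.15 tcp [ 0.2708 -0.3921  0.2051] rot [-3.1414e+00 -6.0000e-04  1.7805e+00] F [ 0.13 -0.07 -0.19] w 0.0611
shift units [ 1.589  3.829 -0.011] turn 0.001
```

servo_tool(
  rows=[
    [[0.15, 0.35, 0], 0],
    [[0.3, 0.7, 0], 0],
    [[0.4, 1, 0], 0],
  ],
)

```text
time: 1.4
tool_pos: [0.3433, -0.3435, 0.2053]
ee_rot: [3.141, -0.001, 1.775]
wrist_force: [-0.3, -0.5, 0.7]
width: 0.0611
```

servo_tool(
  rows=[
    [[0.15, 0.35, 0], 0],
    [[0.3, 0.7, 0], 0],
    [[0.4, 1, 0], 0],
  ],
)

```text
time: 1.65
tool_pos: [0.4155, -0.2951, 0.2053]
ee_rot: [3.141, -0.001, 1.777]
wrist_force: [-0.3, -0.6, 0.2]
width: 0.0612
```

servo_tool(
  rows=[
    [[0.15, 0.35, 0], 0],
    [[0.3, 0.7, 0], 0],
    [[0.4, 1, 0], 0],
    [[0.4, 1, 0], 0],
  ],
)

```text
time: 1.98
tool_pos: [0.4888, -0.2461, 0.2047]
ee_rot: [3.14, -0.002, 1.781]
wrist_force: [-0.9, -1.2, -0.2]
width: 0.0609
```

```bash
python3 go.py .544 -.204 .206 101.9
python3 - <<'E'
from bench import robot
import cv2,numpy as np
s=robot.snapshot("wrist");np.savez("w1.npz",**s);cv2.imwrite("pics/w1.png",s["pixels"][:,:,::-1])
E
```

```text
t 1.98 tcp [ 0.4888 -0.2461  0.2047] rot [ 3.1405e+00 -1.7000e-03  1.7809e+00] F [-0.87 -1.17 -0.24] w 0.0609
shift units [ 0.37   0.784 -0.015] turn 0.002
```

View pics/w1.png

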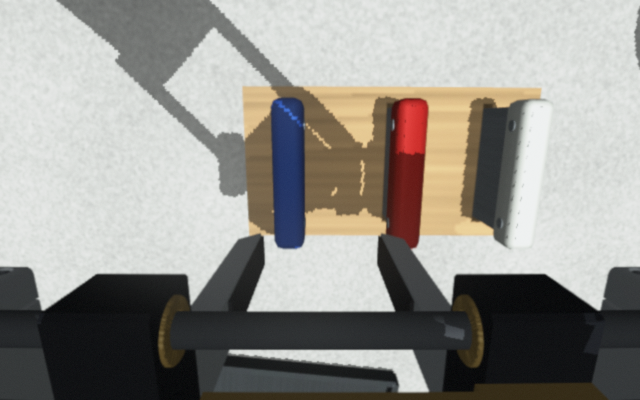

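Run:
```python
from h import *
s=load("w1.npz")
im=cv2.resize(s["pixels"][80:260,370:450,::-1],None,fx=3.3,fy=3.3,interpolation=cv2.INTER_CUBIC);cv2.imwrite("pics/w1c.png",im)
for a,z in (((411,100),.143),((404.5,246),.143),((288,98),.143),((289.5,247),.143),((530,100),.143),((513,247),.143),((243,88),.065),((541,88),.065),((249,235),.065)):print(a,ray(s,[a],z)[0].round(4))
```

```text
(411, 100) [ 0.53   -0.1541  0.143 ]
(404.5, 246) [ 0.5527 -0.2538  0.143 ]
(288, 98) [ 0.4502 -0.1699  0.143 ]
(289.5, 247) [ 0.4708 -0.272   0.143 ]
(530, 100) [ 0.6075 -0.1372  0.143 ]
(513, 247) [ 0.631  -0.2381  0.143 ]
(243, 88) [ 0.4028 -0.1669  0.065 ]
(541, 88) [ 0.6566 -0.1123  0.065 ]
(249, 235) [ 0.4296 -0.2982  0.065 ]
```

View pics/w1c.png

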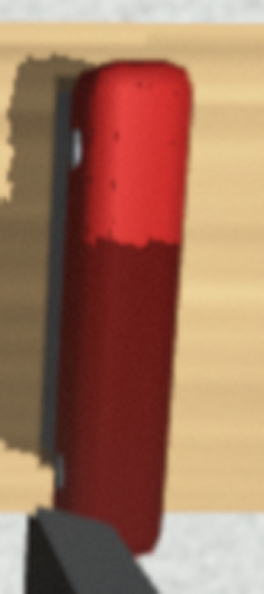

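servo_tool(
  rows=[
    [[0.2, 0.4, 0], 0],
    [[0.37, 0.77, 0], 0],
    [[0.37, 0.77, 0], 0],
    [[0.37, 0.77, 0], 0],
  ],
)

```text
time: 2.37
tool_pos: [0.5398, -0.2071, 0.2049]
ee_rot: [-3.14, -0.0, 1.779]
wrist_force: [0.5, -0.2, 1.6]
width: 0.0609
```

```bash
python3 go.py .543 -.204 .112 102.3
```

```text
t 2.37 tcp [ 0.5398 -0.2071  0.2049] rot [-3.1401e+00 -1.0000e-04  1.7786e+00] F [ 0.51 -0.2   1.6 ] w 0.0609
shift units [0.03  0.048 1.162] turn -0.004
```

servo_tool(
  rows=[
    [[0.03, 0.05, 0.25], -0.004],
    [[0.03, 0.05, 0.5], -0.004],
    [[0.03, 0.05, 0.75], -0.004],
    [[0.03, 0.05, 0.9], -0.004],
    [[0.03, 0.05, 0.9], -0.004],
  ],
)

```text
time: 2.78
tool_pos: [0.5405, -0.2043, 0.1299]
ee_rot: [-3.136, -0.004, 1.783]
wrist_force: [-0.3, -0.3, -0.5]
width: 0.061
```

```bash
python3 go.py .543 -.204 .112 102.3
python3 - <<'E'
from bench import robot
import cv2,numpy as np
s=robot.snapshot("wrist");np.savez("w2.npz",**s);cv2.imwrite("pics/w2.png",s["pixels"][:,:,::-1])
E
```

```text
t 2.78 tcp [ 0.5405 -0.2043  0.1299] rot [-3.1358 -0.0037  1.7826] F [-0.26 -0.28 -0.45] w 0.061
shift units [-0.004  0.033  0.224] turn -0.002
```

View pics/w2.png

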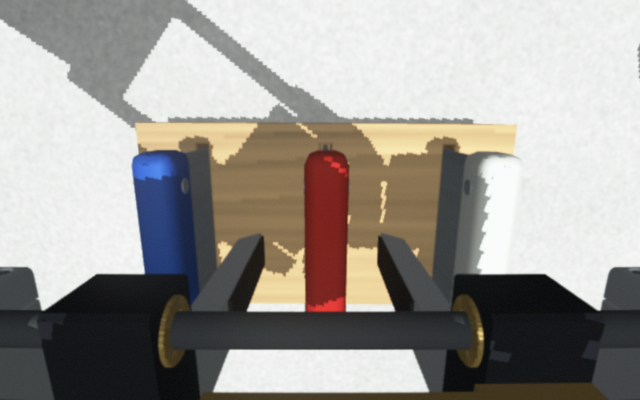

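The red handle, at columns 305–349, sits well centred between the finger tips at 262 and 378. I'll go down and close.

servo_tool(
  rows=[
    [[0, 0.03, 0.12], 0],
    [[0, 0.03, 0.23], 0],
    [[0, 0.03, 0.23], 0],
  ],
)

```text
time: 3.08
tool_pos: [0.5452, -0.2034, 0.1137]
ee_rot: [-3.14, -0.001, 1.785]
wrist_force: [-0.2, -0.2, -0.6]
width: 0.0611
```

servo_tool(
  rows=[
    [[0, 0, 0], 0],
    [[0, 0, 0], 0],
    [[0, 0, 0], 0],
    [[0, 0, 0], 0],
    [[0, 0, 0], 0],
    [[0, 0, 0], 0],
    [[0, 0, 0], 0],
    [[0, 0, 0], 0],
  ],
  grip=1,
)

```text
time: 3.75
tool_pos: [0.5456, -0.2036, 0.1153]
ee_rot: [-3.141, 0.0, 1.785]
wrist_force: [-0.5, -0.2, 2.5]
width: 0.022
```

servo_tool(
  rows=[
    [[0, 0, -0.15], 0],
    [[0, 0, -0.3], 0],
    [[0, 0, -0.45], 0],
    [[0, 0, -0.6], 0],
    [[0, 0, -0.8], 0],
    [[0, 0, -1], 0],
    [[0, 0, -1], 0],
  ],
)

```text
time: 4.33
tool_pos: [0.5481, -0.2044, 0.2008]
ee_rot: [3.134, 0.006, 1.785]
wrist_force: [-0.1, -0.3, -1.7]
width: 0.0217
```

servo_tool(
  rows=[
    [[0, 0, -0.3], 0],
    [[0, 0, -0.6], 0],
    [[0, 0, -0.9], 0],
    [[0, 0, -0.9], 0],
  ],
)

```text
time: 4.67
tool_pos: [0.5477, -0.2043, 0.2733]
ee_rot: [3.133, 0.007, 1.785]
wrist_force: [0.5, 0.1, -0.5]
width: 0.0219
```

```bash
python3 go.py .558 .287 .26 102.7
python3 - <<'E'
from bench import robot
import cv2,numpy as np
s=robot.snapshot("side");np.savez("s3.npz",**s);cv2.imwrite("pics/s3.png",s["pixels"][:,:,::-1])
E
```

```text
t 4.67 tcp [ 0.5477 -0.2043  0.2733] rot [3.133  0.0067 1.7852] F [ 0.54  0.1  -0.51] w 0.0219
shift units [5.974 1.431 0.138] turn -0.005
```

View pics/s3.png

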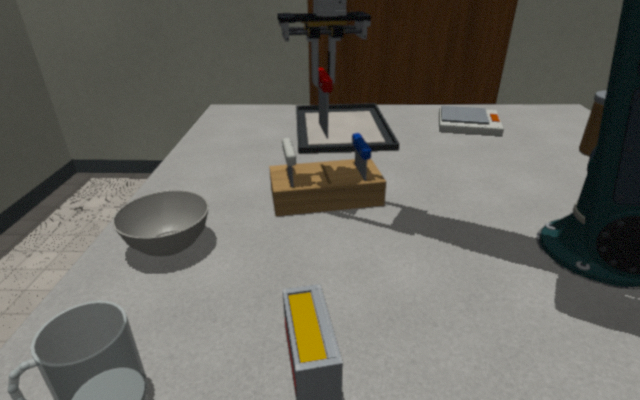

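The red scraper is lifted clear, and the white and blue ones haven't moved. I'll carry it to the holder.

servo_tool(
  rows=[
    [[0.3, 0.07, 0], 0],
    [[0.65, 0.15, 0], 0],
    [[1, 0.24, 0], 0],
  ],
)

```text
time: 4.97
tool_pos: [0.5467, -0.1206, 0.2642]
ee_rot: [-3.138, -0.002, 1.783]
wrist_force: [1.0, -0.8, -2.0]
width: 0.0222
```

servo_tool(
  rows=[
    [[0.35, 0.08, 0], 0],
    [[0.7, 0.16, 0], 0],
    [[1, 0.24, 0], 0],
  ],
)

```text
time: 5.22
tool_pos: [0.5483, -0.037, 0.2644]
ee_rot: [-3.138, -0.002, 1.786]
wrist_force: [0.8, -1.4, -1.2]
width: 0.0217
```

servo_tool(
  rows=[
    [[0.35, 0.08, 0], 0],
    [[0.7, 0.16, 0], 0],
    [[1, 0.24, 0], 0],
  ],
)

```text
time: 5.47
tool_pos: [0.55, 0.0452, 0.2644]
ee_rot: [-3.138, -0.001, 1.786]
wrist_force: [-0.4, -0.3, -1.7]
width: 0.0221
```

servo_tool(
  rows=[
    [[0.35, 0.08, 0], 0],
    [[0.7, 0.16, 0], 0],
    [[1, 0.24, 0], 0],
  ],
)

```text
time: 5.72
tool_pos: [0.5518, 0.1274, 0.2643]
ee_rot: [-3.138, -0.001, 1.786]
wrist_force: [0.1, -0.4, -1.5]
width: 0.0216
```

servo_tool(
  rows=[
    [[0.35, 0.08, 0], 0],
    [[0.65, 0.16, 0], 0],
    [[0.9, 0.24, 0], 0],
    [[1, 0.24, 0], 0],
  ],
)

```text
time: 6.05
tool_pos: [0.5537, 0.2105, 0.2638]
ee_rot: [-3.137, -0.001, 1.788]
wrist_force: [0.3, 0.2, -1.7]
width: 0.0217
```

```bash
python3 go.py .558 .287 .26 102.7
```

```text
t 6.05 tcp [0.5537 0.2105 0.2638] rot [-3.1374e+00 -9.0000e-04  1.7883e+00] F [ 0.34  0.2  -1.69] w 0.0217
shift units [0.923 0.259 0.047] turn -0.003
```

servo_tool(
  rows=[
    [[0.35, 0.1, 0.05], 0],
    [[0.65, 0.2, 0.05], 0],
    [[0.92, 0.26, 0.05], -0.003],
    [[0.92, 0.26, 0.05], -0.003],
    [[0.92, 0.26, 0.05], -0.003],
  ],
)

```text
time: 6.47
tool_pos: [0.5586, 0.2841, 0.261]
ee_rot: [-3.138, 0.001, 1.791]
wrist_force: [-0.2, -1.1, -1.6]
width: 0.0215
```

```bash
python3 go.py .558 .287 .26 102.7
python3 - <<'E'
from bench import robot
import cv2,numpy as np
for n in("side","top","wrist"):
    s=robot.snapshot(n);np.savez(f"m4_{n}.npz",**s);cv2.imwrite(f"pics/m4_{n}.png",s["pixels"][:,:,::-1])
E
```

```text
t 6.47 tcp [0.5586 0.2841 0.261 ] rot [-3.1383e+00  1.5000e-03  1.7909e+00] F [-0.16 -1.12 -1.64] w 0.0215
shift units [0.038 0.    0.012] turn -0.001
```

View pics/m4_side.png

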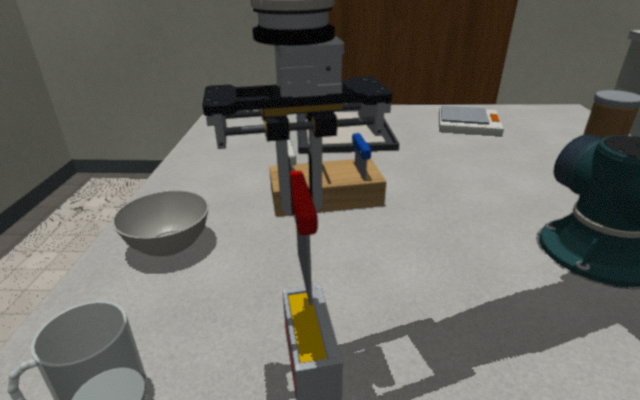

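View pics/m4_top.png

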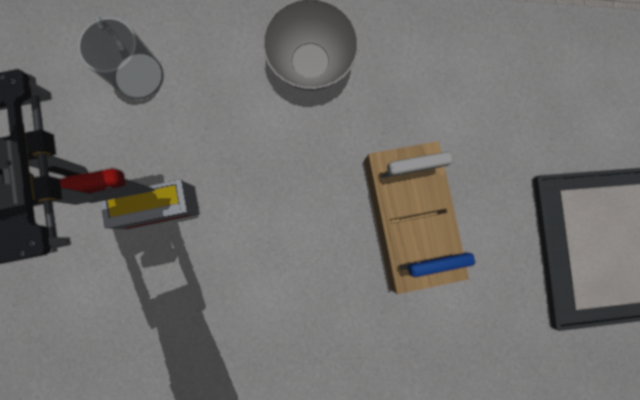

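View pics/m4_wrist.png

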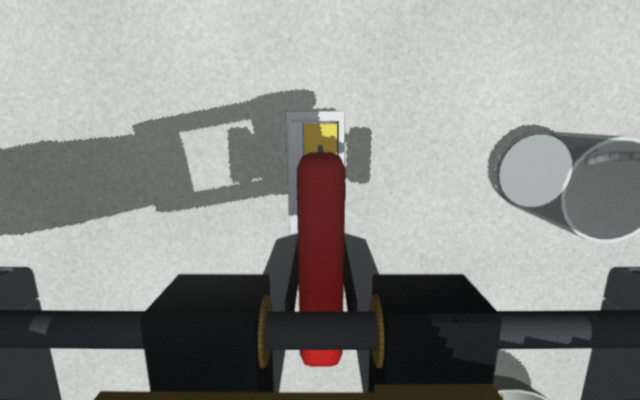

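Run:
```python
from h import *
yaw=1.7909-np.pi/2;Rz=R.from_euler('z',yaw)
P=Rz.apply([[0,.05,-.114],[0,-.05,-.114],[0,.05,-.02],[0,-.05,-.02],[.011,.054,.014],[-.011,.054,.014],[.011,-.054,.014],[-.011,-.054,.014]])+[.5586,.2845,.2755]
for n,b,k in(("side",(255,150,365,400),2.4),("wrist",(270,90,370,240),4)):
    s=load(f"m4_{n}.npz");q=proj(s,P);print(n,q.round(1).tolist())
    im=cv2.resize(s["pixels"][b[1]:b[3],b[0]:b[2],::-1],None,fx=k,fy=k,interpolation=cv2.INTER_CUBIC)
    for i,u in enumerate(q):cv2.circle(im,tuple(np.int32((u-[b[0],b[1]]+.5)*k)),3,[(0,255,0),(255,0,255)][i>=4],1)
    cv2.imwrite(f"pics/e_{n}.png",im)
```

```text
side [[309.1, 305.7], [297.4, 254.0], [307.3, 240.0], [294.8, 194.4], [296.3, 215.9], [317.8, 213.6], [284.3, 169.5], [302.1, 168.0]]
wrist [[321.0, 141.3], [321.3, 259.9], [320.8, 152.8], [321.2, 321.6], [346.2, 151.1], [295.2, 151.2], [342.9, 366.1], [299.5, 366.2]]
```

View pics/e_side.png

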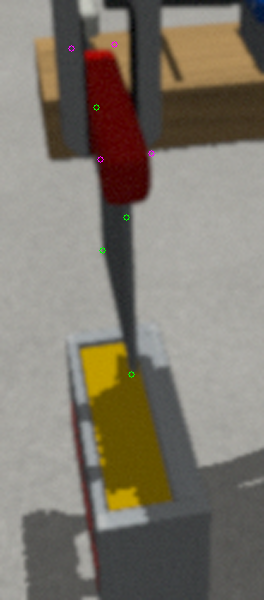

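View pics/e_wrist.png

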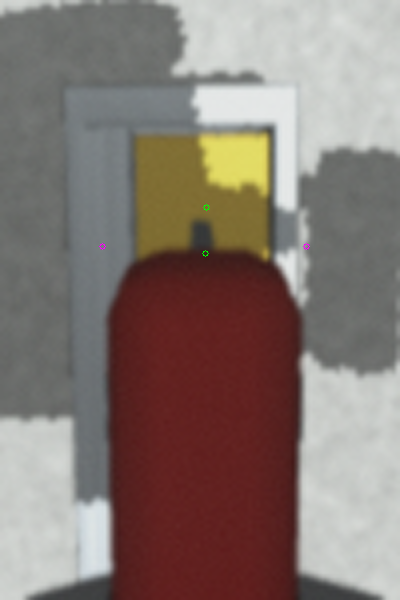

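In the enlargements the blade hangs vertical: its lower corner is at (310,302), against a predicted (309,306). The wide rim has a hinge-like strip on the robot side, so the free edge of the flap is at world +x. I'll enter about 4 mm to that side.

servo_tool(
  rows=[
    [[0.03, 0.05, 0.2], 0],
    [[0.03, 0.05, 0.4], 0],
    [[0.03, 0.05, 0.6], 0],
    [[0.03, 0.05, 0.75], 0],
    [[0.03, 0.05, 0.85], 0],
    [[0.03, 0.05, 0.85], 0],
  ],
)

```text
time: 7.12
tool_pos: [0.5618, 0.2861, 0.1926]
ee_rot: [-3.137, 0.001, 1.789]
wrist_force: [0.3, 0.1, -1.1]
width: 0.0217
```

```bash
python3 go.py .5618 .288 .1055 102.7
python3 - <<'E'
from bench import robot
from h import *
for n,b,k in(("side",(255,180,365,400),2.7),("wrist",(270,60,370,210),4)):
    s=robot.snapshot(n)
    im=cv2.resize(s["pixels"][b[1]:b[3],b[0]:b[2],::-1],None,fx=k,fy=k,interpolation=cv2.INTER_CUBIC)
    cv2.imwrite(f"pics/f_{n}.png",im)
E
```

```text
t 7.12 tcp [0.5618 0.2861 0.1926] rot [-3.1374e+00  1.0000e-03  1.7887e+00] F [ 0.31  0.05 -1.05] w 0.0217
shift units [0.024 0.01  1.089] turn -0.002
```

View pics/f_side.png

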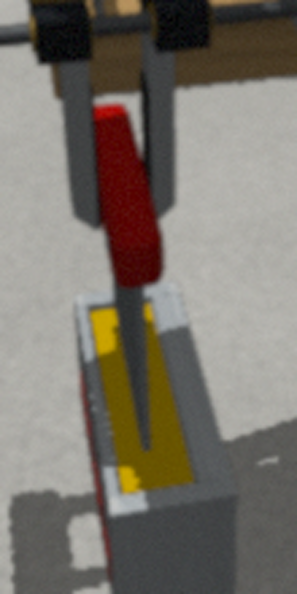

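View pics/f_wrist.png

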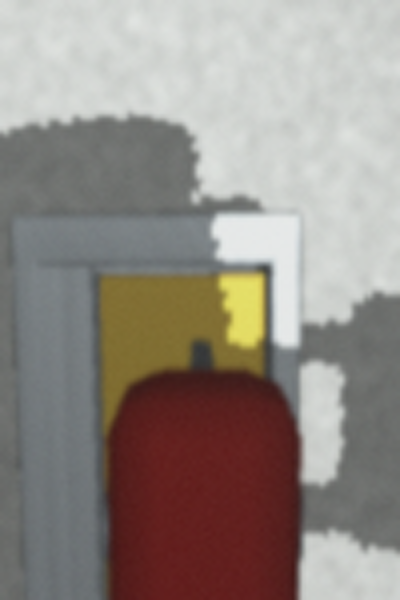

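The blade is centred in the mouth to within about 3 mm and biased to the free-edge side. Next I push down.

servo_tool(
  rows=[
    [[0.02, 0, 0.08], 0],
    [[0.02, 0, 0.16], 0],
    [[0.02, 0, 0.24], 0],
    [[0.02, 0, 0.32], 0],
    [[0.02, 0, 0.4], 0],
    [[0.02, 0, 0.4], 0],
  ],
)

```text
time: 7.72
tool_pos: [0.5621, 0.2888, 0.1613]
ee_rot: [-3.14, 0.0, 1.79]
wrist_force: [0.4, 0.9, -1.7]
width: 0.0219
```

```bash
python3 go.py .5618 .288 .1055 102.7
```

```text
t 7.72 tcp [0.5621 0.2888 0.1613] rot [-3.1404e+00  4.0000e-04  1.7900e+00] F [ 0.45  0.89 -1.69] w 0.0219
shift units [-0.009 -0.005  0.698] turn -0.002
```

Run:
```python
from bench import robot
from h import *
o=[]
for n,b,k in(("side",(255,200,365,400),3),("wrist",(270,30,370,230),3)):
    s=robot.snapshot(n)
    o.append(cv2.resize(s["pixels"][b[1]:b[3],b[0]:b[2],::-1],None,fx=k,fy=k,interpolation=cv2.INTER_CUBIC))
cv2.imwrite("pics/g.png",np.hstack([o[0],o[1][:o[0].shape[0]]]))
```

```text
(no output)
```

View pics/g.png

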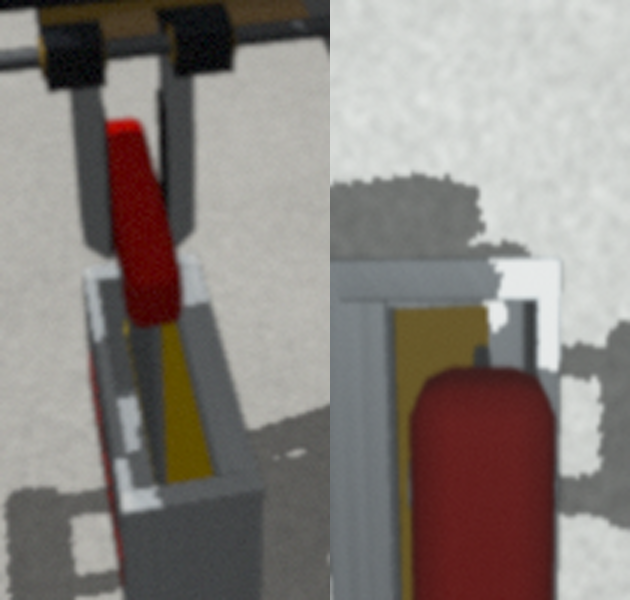

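The flap is opening, hinged on the wide-rim side as expected. I'll continue down and then feel for the floor.

servo_tool(
  rows=[
    [[0, 0, 0.1], 0],
    [[0, 0, 0.2], 0],
    [[0, 0, 0.3], 0],
    [[0, 0, 0.4], 0],
    [[0, 0, 0.5], 0],
    [[0, 0, 0.57], 0],
    [[0, 0, 0.57], 0],
  ],
)

```text
time: 8.4
tool_pos: [0.5614, 0.2885, 0.1148]
ee_rot: [-3.138, 0.001, 1.79]
wrist_force: [3.0, 0.3, -3.3]
width: 0.0219
```

servo_tool(
  rows=[
    [[0, 0, 0.025], 0],
    [[0, 0, 0.05], 0],
    [[0, 0, 0.05], 0],
  ],
)

```text
time: 8.65
tool_pos: [0.5624, 0.289, 0.1135]
ee_rot: [3.141, 0.0, 1.79]
wrist_force: [2.2, 0.7, -1.8]
width: 0.0221
```

servo_tool(
  rows=[
    [[0, 0, 0.025], 0],
    [[0, 0, 0.05], 0],
    [[0, 0, 0.05], 0],
  ],
)

```text
time: 8.9
tool_pos: [0.5621, 0.2889, 0.1092]
ee_rot: [-3.141, -0.0, 1.79]
wrist_force: [1.0, 1.3, -1.1]
width: 0.0219
```

servo_tool(
  rows=[
    [[0, 0, 0.025], 0],
    [[0, 0, 0.025], 0],
  ],
)

```text
time: 9.07
tool_pos: [0.5621, 0.2889, 0.1071]
ee_rot: [-3.141, 0.0, 1.79]
wrist_force: [1.0, 1.2, -1.2]
width: 0.0217
```

servo_tool(
  rows=[
    [[0, 0, 0.025], 0],
    [[0, 0, 0.025], 0],
  ],
)

```text
time: 9.23
tool_pos: [0.5625, 0.289, 0.1065]
ee_rot: [3.141, -0.0, 1.79]
wrist_force: [0.6, 0.9, 2.4]
width: 0.022
```

servo_tool(
  rows=[
    [[0, 0, 0.02], 0],
    [[0, 0, 0.02], 0],
  ],
)

```text
time: 9.4
tool_pos: [0.5625, 0.289, 0.1065]
ee_rot: [3.14, -0.0, 1.79]
wrist_force: [-0.9, -1.2, 7.8]
width: 0.0216
```

Run:
```python
from bench import robot
from h import *
o=[]
for n,b,k in(("side",(255,200,365,400),3),("wrist",(220,30,420,230),3)):
    s=robot.snapshot(n)
    o.append(cv2.resize(s["pixels"][b[1]:b[3],b[0]:b[2],::-1],None,fx=k,fy=k,interpolation=cv2.INTER_CUBIC))
cv2.imwrite("pics/i.png",np.hstack([o[0],o[1][:,:460]]))
```

```text
(no output)
```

View pics/i.png

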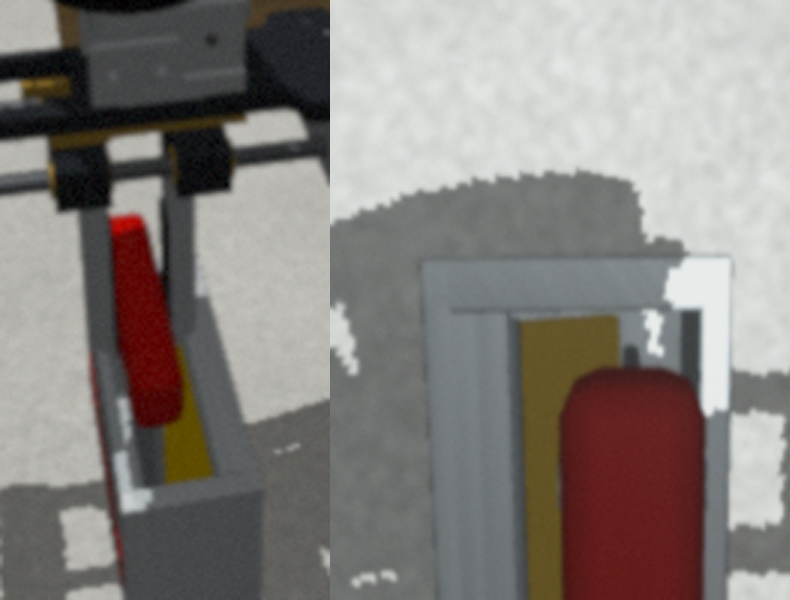

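The blade stands on the floor: vertical force rose by about 9 N and the TCP stopped at z = 0.1065. The flap is open, so I'll release.

servo_tool(
  rows=[
    [[0, 0, 0], 0],
    [[0, 0, 0], 0],
    [[0, 0, 0], 0],
    [[0, 0, 0], 0],
    [[0, 0, 0], 0],
    [[0, 0, 0], 0],
    [[0, 0, 0], 0],
    [[0, 0, 0], 0],
    [[0, 0, 0], 0],
    [[0, 0, 0], 0],
  ],
  grip=-1,
)

```text
time: 10.33
tool_pos: [0.5622, 0.2889, 0.1038]
ee_rot: [-3.141, 0.0, 1.79]
wrist_force: [-0.3, 0.0, -1.3]
width: 0.0854
```

Run:
```python
from bench import robot
from h import *
o=[]
for n,b,k in(("side",(255,200,365,400),3),("wrist",(200,30,420,230),2)):
    s=robot.snapshot(n)
    o.append(cv2.resize(s["pixels"][b[1]:b[3],b[0]:b[2],::-1],None,fx=k,fy=k,interpolation=cv2.INTER_CUBIC))
z=np.zeros((600,440,3),np.uint8);z[:400]=o[1]
cv2.imwrite("pics/j.png",np.hstack([o[0],z]))
```

```text
(no output)
```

View pics/j.png

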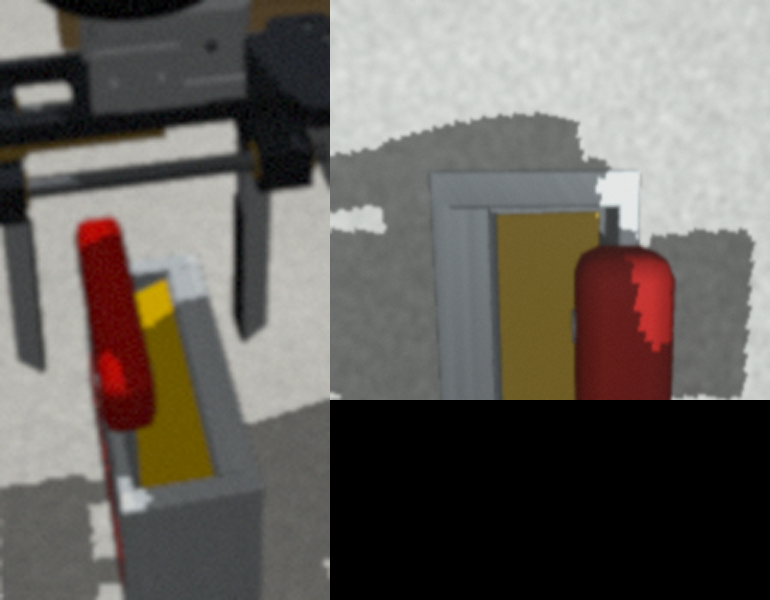

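It leans about 10° against the far side with the flap held open, and is clear of both fingers. I'll retreat upward.

servo_tool(
  rows=[
    [[0, 0, -0.1], 0],
    [[0, 0, -0.25], 0],
    [[0, 0, -0.4], 0],
    [[0, 0, -0.6], 0],
    [[0, 0, -0.8], 0],
    [[0, 0, -1], 0],
    [[0, 0, -1], 0],
  ],
)

```text
time: 11.02
tool_pos: [0.5645, 0.2899, 0.1904]
ee_rot: [3.131, -0.002, 1.79]
wrist_force: [0.2, 0.5, 0.4]
width: 0.094
```

servo_tool(
  rows=[
    [[-0.2, 0, -0.2], 0],
    [[-0.5, 0, -0.4], 0],
    [[-0.8, 0, -0.6], 0],
    [[-1, 0, -0.7], 0],
    [[-1, 0, -0.7], 0],
    [[-1, 0, -0.7], 0],
    [[-1, 0, -0.7], 0],
    [[-1, 0, -0.7], 0],
  ],
)

```text
time: 11.68
tool_pos: [0.5789, 0.2118, 0.2384]
ee_rot: [-3.139, -0.0, 1.791]
wrist_force: [0.7, 0.4, -0.4]
width: 0.0934
```

Run:
```python
from bench import robot
from h import *
from scipy.optimize import differential_evolution as DE
S=[robot.snapshot(n) for n in("side","top")]
np.savez("z_side.npz",**S[0]);np.savez("z_top.npz",**S[1])
cv2.imwrite("pics/z_side.png",S[0]["pixels"][:,:,::-1]);cv2.imwrite("pics/z_top.png",S[1]["pixels"][:,:,::-1])
ms=[]
for s in S:
    im=s["pixels"].astype(int);r,g,b=im[...,0],im[...,1],im[...,2]
    M=((r>55)&(r>2.2*g)&(r>2.2*b)).astype(np.uint8)
    n,l,st,_=cv2.connectedComponentsWithStats(M);k=1+st[1:,4].argmax();print(st[k]);ms.append((l==k)*1.)
def pts(p): return R.from_euler('xyz',[0,p[4],p[3]]).apply(BOX*[.8,.9,.85])+p[:3]
cost=lambda p:sum(np.abs(hull_mask(s,pts(p))-M).sum()/M.sum() for s,M in zip(S,ms))
r=DE(cost,[(.52,.62),(.24,.33),(.08,.15),(.05,.4),(-.4,.4)],seed=1,maxiter=60,popsize=10)
print(r.fun,r.x.round(4),"dist",np.hypot(r.x[0]-.558,r.x[1]-.287),"dz",r.x[2]-.085)
o=robot.get_obs();print(o["time"],o["tool_pos"],o["wrist_force"])
```

```text
[ 281  274   25   69 1126]
[136 178  25  14 272]
2.2522803259847457 [ 0.5749  0.2913  0.1192  0.2728 -0.2328] dist 0.017386780608082457 dz 0.03420740685867542
11.7833 [0.57895367 0.21186952 0.23860239] [-0.2290691   0.01208943 -0.15201996]
```

View pics/z_side.png

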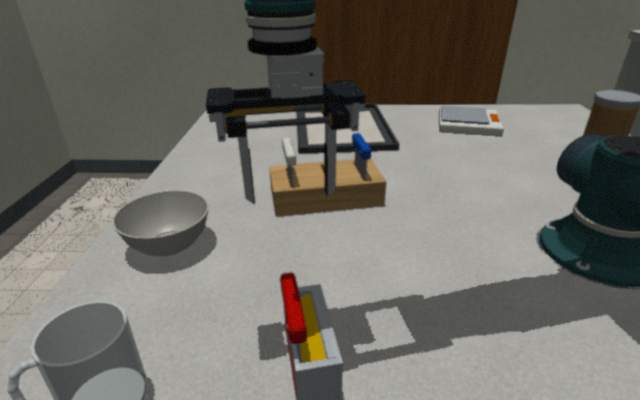

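View pics/z_top.png

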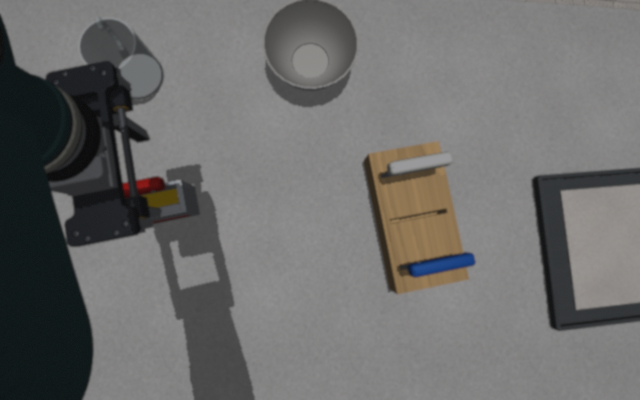

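The side view shows the scraper standing in the holder with the handle at about (292,305) and the yellow flap held open. The blue and white scrapers are unmoved and the gripper is clear, so I'll hand in.

```bash
python3 -c "
from bench import robot
print(robot.close_job())"
```

```text
the job is handed in; nothing more can be done
None
```

I took the red scraper out of the middle slot, pushed it through the flap until it stood on the holder's floor, and only then released it. I backed the gripper off and handed the job in at about 11.8 s; no verdict is reported.

- **Floor contact:** the upward force rose by about 9 N and the tool stopped descending at z = 0.1065 m, so I took the blade to be on the bottom before opening the fingers.
- **Final pose:** the last side picture shows the scraper standing in the holder, leaning about 10° by eye to the far side, with the flap held open. The handle middle is roughly 17 mm from the mouth's centre and 34 mm above it.
- **Other scrapers:** the blue and white ones look unmoved in the last pictures. The open gripper was clear of everything, with wrist force near zero.
- **Check that disagreed:** the final position fit matched poorly (error 2.25) because the gripper hid part of the handle in the top picture. It put the lean at about −13°, with the wrong sign, so the fitted numbers are only rough. The pictures are the better evidence, and I did not repeat the fit.

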